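# Twist-lock a fresh water filter cartridge into the drinks-corner filter base

## Task

Fit the fresh blue-gripped filter cartridge into the filter base: drop its lugs into the collar's slots, push it in gently against the spring, twist it clockwise as far as it goes and let it rise into its locking notches, then let go. The collar may sit turned in its housing, so feel for the slots and never force it. Leave the old brown cartridge and everything else where it stands.

Things in the scene. Friction and masses are not known exactly. Their poses are not given: they have to be found in the camera images.
- cartridge: Fresh cartridge, standing upright on the wooden board: white round stem 38 mm in diameter and 50 mm tall, blue lugs and blue grip bar. Origin: centre of the underside, z up, x along lugs and bar; a half turn about z makes no difference. 0.12 to 0.24 kg.
- grip (a point): Middle of the fresh cartridge's blue grip bar, 65 mm above its underside. The bar is 40 mm long (along the cartridge's x), 14 mm thick (along y), and reaches from 50 to 80 mm above the underside.
- lugs (a point): Point on the fresh cartridge's axis at mid height of its two blue lugs, 15 mm above the underside. The lugs stick out on opposite sides along x: 8 mm wide, 6 mm high (12 to 18 mm above the underside), tips 27 mm from the axis.
- filter_base: Fixed white housing 190 x 150 x 50 mm with a round grey bayonet collar, 92 mm across, in the middle of its top. Origin: centre of the underside, z up. The collar's bore, 41 mm across, is on this z axis. The collar is stiff (does not turn under 6 N m) but may sit turned in the housing, and is not tracked itself.
- collar_top (a point): Centre of the collar's flat top, 58 mm over the base's origin. Two opposite slots 10 mm wide, white bars beside them, reach 28.7 mm from the axis; they lie along the base's x axis only to within 0.5 rad either way. Green dots mark the notches, 45 degrees clockwise of the slots seen from above. Lugs resting on the top put the cartridge's underside 46 mm over the base's origin.
- lip (a point): Point on the bore's axis, 12 mm below the collar's top, at the underside of the lip between slot and notch: the lugs' tops must be below it (cartridge underside under 28 mm over the base's origin, best 25) to turn. They turn clockwise only, and meet a dead stop at the notch.
- spring_plate (a point): Centre of the top of the orange spring plate in the bore when free, 40 mm over the base's origin (the point does not move with it). 36 mm across. It pushes up with 4 N at first and 0.7 N more per mm (about 14.5 N at 15 mm) and stops dead after 18 mm. It holds an unlocked cartridge up.
- locked_height (a point): Point on the bore's axis, 33 mm over the base's origin, where the underside of a locked cartridge comes to rest: let up at the stop, it rises about 8 mm into the notches, whose roof is 5 mm above the lip, and the spring keeps it there.
- board: Fixed wooden board 300 (x) x 340 (y) x 20 mm on which both cartridges stand. Origin: centre of the underside.
- old_cartridge: Used cartridge, to be left alone: same shape as the fresh one but with a tan stem and brown grip bar and lugs, standing on the board. Origin: centre of the underside.
- mug: White mug, 82 mm across, 90 mm tall, loose. Origin: centre of the underside.
- jar: Closed amber jar, 70 mm across, 120 mm tall, loose. Origin: centre of the underside.
- sweetener: Closed green jar with a white cap, 56 mm across, 100 mm tall, loose. Origin: centre of the underside.
- spoon: Metal spoon lying on the counter along its x axis, loose. Origin: underside near its middle.
Things that resemble listed ones, but are neither listed nor needed, are in the scene too. What is shaped like the cartridge but yellow is not meant.

How it is judged:
By the outcome, as a careful person would: the job done as asked, in the order asked, and still so for the second after the job is handed in, with the robot touching nothing.
It also fails if it takes over 72 s, if anything falls off the work surface, if the arm or the gripper's body presses on something with over 40 N, if the wrist force passes 120 N, or if a joint passes its speed limit or range.

## Robot

A 6-joint arm with a two-finger parallel gripper is mounted at the origin on the work surface. World frame = base frame: x ahead of the robot, y to its left, z up, the work surface at z = 0. Lengths are in mm, angles in degrees, forces in N, time in s.
With the tool pointing down it reaches from about 350 to 850 mm from the base axis. Payload 8.1 kg.
Tool frame: the origin (TCP) lies at the very end of the fingers, on their centre line; the grasp point (between the pads) lies 19 mm behind it (tcp_to_grasp is the distance from the TCP to the grasp point, in mm); z points along the fingers, x is the direction in which the jaws open and shut, and the axes are right-handed (so a half turn about z gives the same grasp; the last joint's range is limited). The gripper opens to 85 mm and grips with 20 to 120 N. Pads are 22 mm wide; open, the fingers measure 114 mm over their backs; the gripper's body (76 mm by 85 mm) begins 54 mm behind the grasp point. The pads swing forward as they close: fully open they stand 13 mm farther back than shut.
Start: joints at [66.096, 7.471, 85.268, -0, 87.261, -4.893], TCP at [195.426, 567.287, 231.292] pointing down, gripper open.
Joint ranges: [-169.43, 169.43], [-51.17, 129.36], [1.28, 143.12], [-76.62, 256.62], [0, 156.53], [-152.29, 152.29]. Speed limits (degrees/s): [136.94, 136.94, 159.86, 180, 180, 180].

## Interface

Orientations are given as [roll, pitch, yaw] about the fixed x, y, z axes, in that order (R = Rz(yaw) Ry(pitch) Rx(roll)).
In Python, from bench import * gives the robot as it stands. The module is installed in compiled form; this text tells all that it offers.
- The arm moves only by the tool apply_moves, never from a script. Its argument "targets" is text: rows parted by semicolons, each of 7 numbers parted by spaces: the turn, a rotation vector about the tool's x, y, z in rad, then the shift along the tool's x, y, z in cm, then the finger opening in cm, from 0 to 8.54. A call has exactly 5 rows; each row is the pose to reach, as a shift and turn from the pose commanded when the call began, along the tool's axes at that moment; what a row does not reach only later rows make up. A row lasts 1/10 s, in which the tool goes at most 50 mm and 8.59 degrees, less where a joint would pass 70% of its speed; a pose out of reach is approached as far as the arm can. A call with a gripper value outside its range is refused whole. The fingers move at their own pace and stop on an object; "force" is the grip in N (left out, the last holds). Time passes only in rows, so rows that repeat a pose let the fingers close, or fill a call up. It gives the time, the measured TCP pose, the force and the opening at its end, in the units of the state.
- sense(): the state, without advancing time (a new reading comes with each control period).
- snapshot(name): name is "scene" or "top"; returns the picture (420x560x3 uint8, red, green, blue); there is no depth.
- camera_model(name): a dict with "fx", "fy", "cx", "cy" (pixels), "position" and "attitude" of the camera in the world. Camera axes: x right, y up, looking along -z (the intrinsics and any distortion apply to the point x, -y, -z); pixel columns grow to the right and rows downward; lengths in mm; the calibration is good to about 2 mm. A picture is of the moment at which its call begins. camera_model takes no time and is no camera call.
- hand_in(): hands the job in, once; it reports no verdict.
Trained networks look in the newest picture that a camera, given by its name, has taken for a name from the list of things; names that differ only in an ending like _2 or _b are one class to them, and where a whole thing is asked for, a point or a joint stands for the part that bears it (a point fixed in the world has none). Each returns a list of dicts, best first, with "confidence" (0 to 1); they miss things now and then, are a little off and sometimes report something else, mostly with a low value. They report only what shows in the picture. A call takes as long as a camera call. They do not tell look-alikes from the thing itself.
- recognise(camera, query): "at" ([row, column] in pixels, amid what is visible of it).
- place_of(camera, query): "at" ([row, column] in pixels: a listed point, or the origin of a listed thing).
The state is a dict: "time": time; "joint_pos": joint angles; "qd": joint speeds; "joint_efforts": joint torques, N m; "tool_pos": TCP position; "tcp_rot": TCP orientation; "ft_force": force on the tool from outside, world axes, zero at the start; "wrist_torque": the same for the moment, N m; "finger_gap": finger opening in mm.
Only numpy, scipy, OpenCV 4.12 (cv2) and the standard library are available. Lean on these libraries where they do the work, as an engineer would, in place of code of your own. Each camera call takes 0.05 s, during which the arm holds its last target. There are 200 camera calls.

## Working session

There is one attempt and no reset: what is moved stays moved. The work goes in short steps, Python scripts to look and compute and a tool call to move; the robot and the scene stay as the last step left them, time stands still between calls to the robot, and variables do not carry over. Pictures are saved under pics/ and viewed, about 8 in all and at most 12, crops included, and the job is handed in when it is done.

Besides the shell and the picture viewer there is one more tool, called in YAML: its name, and indented under it one key for each argument. apply_moves: Moves the arm, as the interface text tells. Its arguments: {"type":"object","properties":{"targets":{"type":"string"},"force":{"type":"number"}},"required":["targets"]}

```bash
mkdir -p pics
cat > h.py <<'E'
from bench import *
import numpy as np, cv2
from scipy.spatial.transform import Rotation as R
def ray(cam,at):
    m=camera_model(cam); 
    A=np.array(m["attitude"],float)
    Rm=A if A.shape==(3,3) else (R.from_euler('xyz',A,degrees=True).as_matrix() if A.size==3 else R.from_quat(A).as_matrix())
    d=m.get("distortion")
    K=np.array([[m["fx"],0,m["cx"]],[0,m["fy"],m["cy"]],[0,0,1]])
    p=cv2.undistortPoints(np.array([[[at[1],at[0]]]],float),K,np.array(d,float) if d is not None else None)[0,0]
    return np.array(m["position"]),Rm@np.array([p[0],-p[1],-1])
def onz(cam,at,z):
    o,d=ray(cam,at); return o+d*(z-o[2])/d[2]
def tri(a,b):
    (o1,d1),(o2,d2)=a,b
    M=np.c_[d1,-d2]; s=np.linalg.lstsq(M,o2-o1,rcond=None)[0]
    p,q=o1+s[0]*d1,o2+s[1]*d2
    return (p+q)/2,np.linalg.norm(p-q)
E
python3 - <<'E'
from h import *
for c in("scene","top"):
    cv2.imwrite(f"pics/{c}0.png",snapshot(c)[:,:,::-1]); print(c,camera_model(c))
    for q in("grip","lugs","collar_top","cartridge","filter_base"):
        print(q,[(np.round(r["at"],1).tolist(),round(r["confidence"],2)) for r in place_of(c,q)][:4])
print(sense())
E
```

```text
scene {'fx': 509.3379882259043, 'fy': 509.3379882259043, 'cx': 282.4197717216261, 'cy': 204.47664206619706, 'position': array([1236.03921258,  734.88488739,  940.07415052]), 'attitude': array([ 48.53576019,  -0.54950876, 137.2425288 ])}
grip [([200.5, 265.7], 0.93), ([185.0, 298.0], 0.81), ([218.4, 326.2], 0.71), ([180.4, 234.6], 0.47)]
lugs [([216.3, 268.2], 0.82), ([234.2, 322.8], 0.61), ([199.0, 302.4], 0.58)]
collar_top [([170.0, 234.3], 0.56)]
cartridge [([235.1, 321.5], 0.95), ([204.1, 298.9], 0.81), ([222.3, 268.8], 0.61)]
filter_base [([183.2, 234.9], 0.63)]
top {'fx': 379.84228656971584, 'fy': 379.84228656971584, 'cx': 280.04153230984156, 'cy': 213.87138910434373, 'position': array([ 465.75390825,   42.20671849, 1292.33403548]), 'attitude': array([  5.4200167 ,  -0.7087222 , -89.97527436])}
grip [([230.5, 244.6], 0.71), ([215.6, 294.7], 0.62), ([247.0, 291.6], 0.42)]
lugs [([214.8, 290.8], 0.72), ([225.8, 249.6], 0.69)]
collar_top [([231.7, 347.4], 0.63), ([229.3, 244.6], 0.49)]
cartridge [([231.6, 244.3], 0.61), ([244.2, 290.1], 0.56), ([218.5, 291.5], 0.55), ([224.6, 352.8], 0.19)]
filter_base [([229.4, 347.2], 0.84)]
{'time': 0.6, 'joint_pos': array([ 6.60981327e+01,  7.46975500e+00,  8.52648991e+01, -5.66643817e-04,
        8.72618335e+01, -4.89293969e+00]), 'qd': array([-0.00030273,  0.02849361,  0.03014685,  0.02930342, -0.01520931,
        0.01026702]), 'joint_efforts': array([-3.20332356e-04, -5.68961406e+01, -5.00595117e+01, -3.82147173e-04,
        1.68862291e-03, -3.33303326e-06]), 'tool_pos': array([195.42070004, 567.31046202, 231.33478397]), 'tcp_rot': array([ 1.79999136e+02, -3.45131861e-03,  7.09910995e+01]), 'ft_force': array([0.83246284, 0.39873358, 0.13720588]), 'wrist_torque': array([ 0.0180756 , -0.04041946,  0.04839239]), 'finger_gap': 85.56393297815515}
```

View pics/scene0.png

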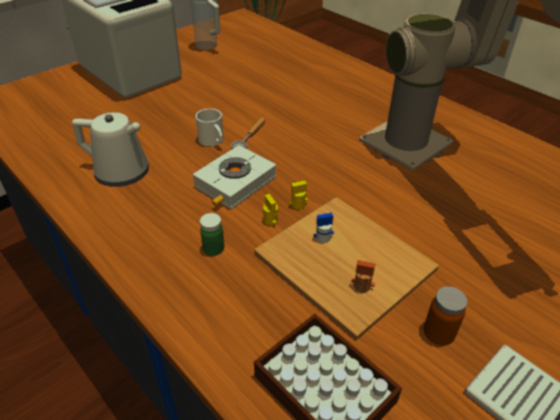

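View pics/top0.png

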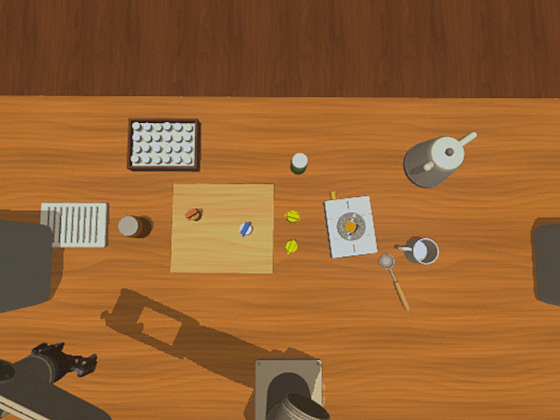

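The scene view shows the blue cartridge at about (225,324) and the collar at about (167,235). In the top view they are at about (229,246) and (227,351). The two yellow decoys stand in between.

Run:
```python
from h import *
s=cv2.imread("pics/scene0.png");t=cv2.imread("pics/top0.png")
def blue(im,box):
    r0,r1,c0,c1=box; h=cv2.cvtColor(im,cv2.COLOR_BGR2HSV)
    m=cv2.inRange(h,(100,110,40),(130,255,255)); k=np.zeros_like(m);k[r0:r1,c0:c1]=m[r0:r1,c0:c1]
    p=np.argwhere(k>0); return p
pt=blue(t,(210,250,225,265)); ps=blue(s,(200,245,300,345))
print(len(pt),pt.mean(0),len(ps),ps.mean(0))
for z in(90,100): print(onz("top",pt.mean(0),z))
print("place",tri(ray("scene",[218.4,326.2]),ray("top",[230.5,244.6])), onz("scene",[235.1,321.5],20))
w=np.array([onz("top",p,95)[:2] for p in pt]);C=np.cov(w.T);v=np.linalg.eigh(C);print(v, np.degrees(np.arctan2(v[1][1,1],v[1][0,1])))
ct=tri(ray("scene",[170,234.3]),ray("top",[231.7,347.4]));print("collar",ct, onz("scene",[170,234.3],58),onz("top",[231.7,347.4],58))
print("base z0",onz("top",[229.4,347.2],0),onz("scene",[183.2,234.9],0))
def crop(im,r0,r1,c0,c1,k): return cv2.resize(im[r0:r1,c0:c1],None,fx=k,fy=k,interpolation=cv2.INTER_CUBIC)
a=crop(t,190,265,315,390,5);b=crop(s,140,215,185,285,5)[:375,:]
c=crop(t,210,250,225,265,5);d=crop(s,200,245,300,345,5)
def pad(x): return cv2.copyMakeBorder(x,0,375-x.shape[0],0,0,0)
r2=np.vstack([c,d])[:425]; 
img=np.hstack([cv2.resize(a,(300,300)),cv2.resize(b,(400,300))]);
img2=np.hstack([cv2.resize(c,(300,300)),cv2.resize(d,(300,300)),np.zeros((300,100,3),np.uint8)])
cv2.imwrite("pics/crop1.png",np.vstack([img,img2]))
```

```text
53 [228.0754717  244.69811321] 158 [219.96835443 324.41772152]
[534.5106278  139.23102283  90.        ]
[533.93876742 138.42405653 100.        ]
place (array([527.29029252, 139.77381946,  84.07194119]), np.float64(0.46867083493467443)) [528.79116786 130.18925542  20.        ]
EighResult(eigenvalues=array([ 14.84739813, 143.88788802]), eigenvectors=array([[-0.45193366, -0.89205155],
       [-0.89205155,  0.45193366]])) 153.1321866338904
collar (array([ 532.87382915, -202.98008063,   39.38767224]), np.float64(19.62843598022444)) [ 553.04102018 -191.80337672   58.        ] [ 524.90507375 -192.44754224   58.        ]
base z0 [ 535.53206643 -202.91808632    0.        ] [ 5.46341218e+02 -2.02265548e+02 -1.13686838e-13]Traceback (most recent call last):
  File "<stdin>", line 18, in <module>
    return _nx.concatenate(arrs, 0, dtype=dtype, casting=casting)
           ~~~~~~~~~~~~~~~^^^^^^^^^^^^^^^^^^^^^^^^^^^^^^^^^^^^^^^
ValueError: all the input array dimensions except for the concatenation axis must match exactly, but along dimension 1, the array at index 0 has size 200 and the array at index 1 has size 225
```

Run:
```python
from h import *
s=cv2.imread("pics/scene0.png");t=cv2.imread("pics/top0.png")
def crop(im,r0,r1,c0,c1,w,h): return cv2.resize(im[r0:r1,c0:c1],(w,h),interpolation=cv2.INTER_CUBIC)
a=crop(t,190,265,315,390,375,375);b=crop(s,140,210,190,280,425,331)
b=cv2.copyMakeBorder(b,0,44,0,0,0)
c=crop(t,210,250,225,265,225,225);d=crop(s,200,245,300,345,225,225)
e=np.hstack([c,d]);e=cv2.copyMakeBorder(e,0,0,0,350,0)
cv2.imwrite("pics/crop1.png",np.vstack([np.hstack([a,b]),e]))
```

```text
(no output)
```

View pics/crop1.png

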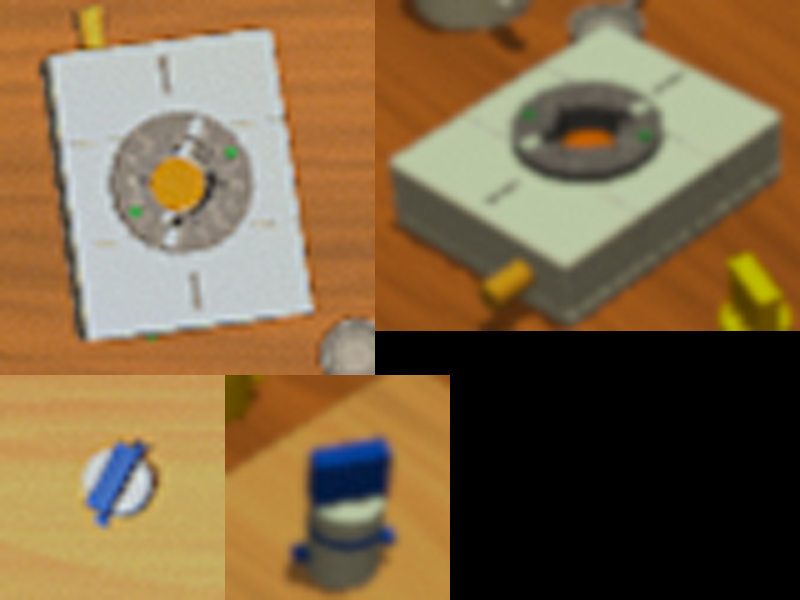

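The crop shows the collar centred at top pixel ≈ (226,351). The green dots are at crop (231,153) and (136,212), and the white slot bars at (197,127) and (171,237). The cartridge bar and lugs run at about 61° in the top image. Next I'll measure these precisely.

Run:
```python
from h import *
im={"scene":cv2.imread("pics/scene0.png"),"top":cv2.imread("pics/top0.png")}
box={"top":(205,250,330,373),"scene":(150,185,210,260)}
for c in im:
    b,g,r=[im[c][:,:,i].astype(float) for i in range(3)]
    w=np.clip(g-np.maximum(r,b)-(15 if c=="top" else 20),0,None);k=np.zeros_like(w);r0,r1,c0,c1=box[c];k[r0:r1,c0:c1]=w[r0:r1,c0:c1]
    n,l=cv2.connectedComponents((k>0).astype(np.uint8))
    P=[]
    for i in range(1,n):
        m=(l==i); ij=np.argwhere(m); ww=k[m]; cc=(ij*ww[:,None]).sum(0)/ww.sum(); p=onz(c,cc,58)
        print(c,cc.round(2),ww.sum(),p.round(1)); P.append((ww.sum(),p))
    P.sort(key=lambda x:-x[0]); p,q=P[0][1],P[1][1]; d=p-q
    print("centre",(p+q)/2,"dist",np.linalg.norm(d),"slot angle",(np.degrees(np.arctan2(d[1],d[0]))+45)%180)
print(tri(ray("top",[228,245.2]),ray("scene",[219.5,325.3])))
print("lug axis",onz("top",[236.1,242.7],35),onz("top",[222.4,250.2],35))
```

```text
scene [163.71 222.15] 78.0 [ 560.4 -238.2   58. ]
scene [168.21 246.69] 91.0 [ 521.7 -174.8   58. ]
centre [ 541.04874292 -206.49031814   58.        ] dist 74.31993340455641 slot angle 166.3595222732271
top [219.98 360.69] 254.0 [ 563.3 -236.6   58. ]
top [231.87 341.6 ] 252.0 [ 524.3 -173.5   58. ]
centre [ 543.79384321 -205.06711287   58.        ] dist 74.14668848498985 slot angle 166.68282591179235
(array([533.71283976, 139.6314844 ,  84.49256174]), np.float64(4.113003289943713))
lug axis [511.11953781 150.01744148  35.        ] [556.50813824 125.6238092   35.        ]
```

apply_moves:
  targets: "0 0 0 -2.5 3.9 0 6; 0 0 0 -5.1 7.9 0 6; 0 0 0 -7.7 12 0 6; 0 0 0 -10.3 16 0 6; 0 0 0 -12.8 20 0 6"
  force: 70

```text
time: 1.1
tool_pos: [343.7, 379.6, 231.5]
tcp_rot: [180.0, -0.0, 71.0]
ft_force: [0.3, 1.1, 1.1]
finger_gap: 59.8
```

apply_moves:
  targets: "0 0 0.03 -2.5 3.9 0 6; 0 0 0.06 -5.1 7.9 0 6; 0 0 0.1 -7.7 12 0 6; 0 0 0.13 -10.3 16 0 6; 0 0 0.161 -12.8 20 0 6"

```text
time: 1.6
tool_pos: [491.2, 193.2, 231.6]
tcp_rot: [180.0, -0.0, 61.7]
ft_force: [0.4, 0.6, 0.4]
finger_gap: 59.7
```

apply_moves:
  targets: "0 0 0 -1 2.1 1.5 6; 0 0 0 -2 4.2 3.5 6; 0 0 0 -2.8 6.25 5.5 6; 0 0 0 -2.8 6.25 8.5 6; 0 0 0 -2.8 6.25 10.5 6"

```text
time: 2.1
tool_pos: [531.7, 139.7, 124.3]
tcp_rot: [-179.9, 0.1, 61.7]
ft_force: [-0.7, -0.5, -0.2]
finger_gap: 60.0
```

Run:
```python
from h import *
s=snapshot("scene")[:,:,::-1];print(sense()["tool_pos"])
cv2.imwrite("pics/s2.png",cv2.resize(s[150:260,260:390],None,fx=5,fy=5,interpolation=cv2.INTER_CUBIC))
```

```text
[529.48619437 139.71871675 120.78998906]
```

View pics/s2.png

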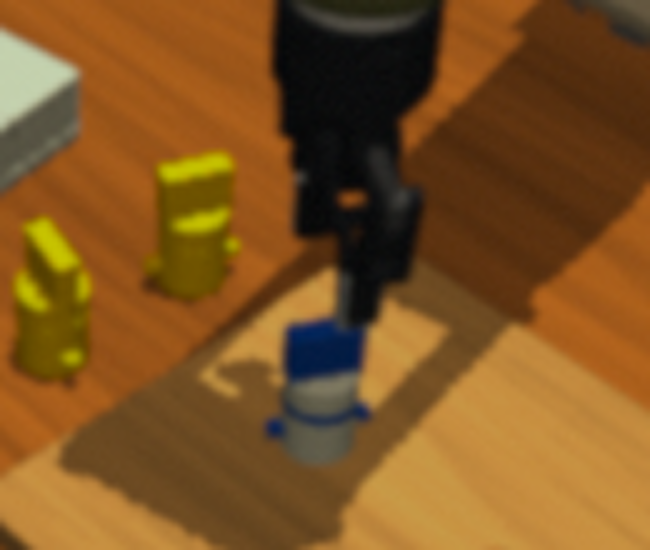

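The picture shows the open fingers over the blue bar, but they look about 30 crop px (6 image px) to the right of it. I'll project the known points to check that.

```bash
cat >> h.py <<'E'
def proj(c,p):
    m=camera_model(c);Rm=R.from_euler('xyz',m["attitude"],degrees=True).as_matrix()
    q=Rm.T@(np.array(p,float)-m["position"]);return np.array([m["cy"]-m["fy"]*q[1]/-q[2],m["cx"]+m["fx"]*q[0]/-q[2]]).round(1)
E
python3 - <<'E'
from h import *
st=sense();print(st["tool_pos"],st["tcp_rot"],st["ft_force"])
T=st["tool_pos"];x=np.array([.474,.88,0])
print("tips",proj("scene",T+30*x),proj("scene",T-30*x))
for c in([533,139,0],[529,139.7,0],[527,140,0],[538,135,0]):
    print(c,[proj("scene",np.array(c)+[0,0,z]).tolist() for z in(20,85,100)])
s=cv2.imread("pics/scene0.png");h=cv2.cvtColor(s,cv2.COLOR_BGR2HSV);m=cv2.inRange(h,(100,110,40),(130,255,255))[200:245,300:345]
n,l,S,C=cv2.connectedComponentsWithStats(m);print(S+np.array([300,200,0,0,0]),C+[300,200])
E
```

```text
[529.48619437 139.71871675 120.78998906] [-179.70492167    0.22841979   61.70776423] [-2.98148736 -0.1805862  -2.35576143]
tips [215.9 330.6] [199.8 322.9]
[533, 139, 0] [[237.7, 322.8], [219.0, 324.5], [214.5, 324.9]]
[529, 139.7, 0] [[237.1, 324.1], [218.4, 325.8], [213.9, 326.2]]
[527, 140, 0] [[236.8, 324.8], [218.1, 326.5], [213.6, 326.9]]
[538, 135, 0] [[237.8, 320.3], [219.1, 321.9], [214.7, 322.3]]
[[ 300  200   45   45 1867]
 [ 318  213   14   13  147]
 [ 330  231    3    2    5]
 [ 327  233    2    1    2]
 [ 314  235    3    2    4]] [[321.79539368 222.17193358]
 [324.40136054 218.97959184]
 [331.2        231.6       ]
 [327.5        233.        ]
 [315.         235.25      ]]
```

apply_moves:
  targets: "0 0 0 0 0 0 6; 0 0 0 0 0 0 6; 0 0 0 0 0 0.5 6; 0 0 0 0 0 1 6; 0 0 0 0 0 1 6"

```text
time: 2.65
tool_pos: [531.8, 140.8, 116.0]
tcp_rot: [-180.0, 0.0, 61.8]
ft_force: [-0.6, 0.3, -0.4]
finger_gap: 59.5
```

apply_moves:
  targets: "0 0 0 -0.1 0.2 0.8 6; 0 0 0 -0.1 0.2 1.8 6; 0 0 0 -0.1 0.2 3 6; 0 0 0 -0.1 0.2 3.9 6; 0 0 0 -0.1 0.2 4.2 6"

```text
time: 3.15
tool_pos: [532.0, 138.7, 72.1]
tcp_rot: [-179.9, 0.1, 61.8]
ft_force: [-1.0, 0.5, 0.4]
finger_gap: 59.8
```

apply_moves:
  targets: "0 0 0 0 0 0 3; 0 0 0 0 0 0 1; 0 0 0 0 0 0 0.8; 0 0 0 0 0 0 0.8; 0 0 0 0 0 0 0.8"

```text
time: 3.65
tool_pos: [534.0, 139.0, 75.1]
tcp_rot: [179.9, -0.1, 61.8]
ft_force: [0.8, 0.6, 2.4]
finger_gap: 12.7
```

apply_moves:
  targets: "0 0 0 0 0 0 0.8; 0 0 0 0 0 -1.5 0.8; 0 0 0 0 0 -4.5 0.8; 0 0 0 0 0 -8 0.8; 0 0 0 0 0 -11 0.8"

```text
time: 4.15
tool_pos: [533.0, 138.8, 186.4]
tcp_rot: [-180.0, 0.0, 61.8]
ft_force: [0.3, -0.7, -1.7]
finger_gap: 12.7
```

apply_moves:
  targets: "0 0 0 0 0 -0.5 0.8; 0 0 0 0 0 -0.5 0.8; 0 0 0 0 0 -0.5 0.8; 0 0 0 0 0 -0.5 0.8; 0 0 0 0 0 -0.5 0.8"

```text
time: 4.65
tool_pos: [532.3, 138.7, 187.5]
tcp_rot: [-179.9, 0.1, 61.8]
ft_force: [0.2, -0.9, -1.5]
finger_gap: 13.0
```

Run:
```python
from h import *
st=sense();print(st["tool_pos"],st["tcp_rot"],st["ft_force"],st["wrist_torque"],st["finger_gap"])
s=snapshot("scene")[:,:,::-1];t=snapshot("top")[:,:,::-1]
T=st["tool_pos"];print("stem bottom",proj("scene",T-[0,0,54]),"lugs",proj("scene",T-[0,0,39]), "top",proj("top",T))
r,c=proj("scene",T-[0,0,30]).astype(int)
cv2.imwrite("pics/s3.png",cv2.resize(s[r-45:r+45,c-55:c+55],None,fx=6,fy=6,interpolation=cv2.INTER_CUBIC));print(r-45,c-55)
```

```text
[532.33746133 138.69758461 187.49932538] [-1.79864408e+02  1.06677876e-01  6.17645814e+01] [ 0.20958115 -0.88405895 -1.54754995] [-0.01249611 -0.0267251  -0.02937029] 12.982680039475445
stem bottom [204.1 325.9] lugs [199.3 326.3] top [226.9 242.2]
151 271
```

View pics/s3.png

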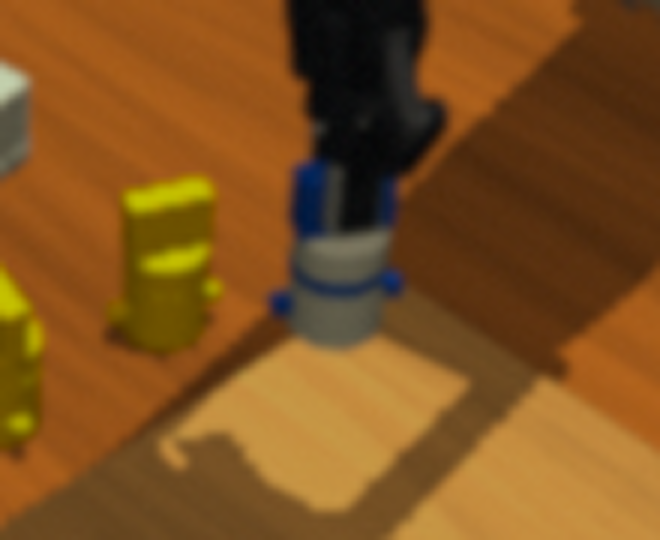

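apply_moves:
  targets: "0 0 0 -2 1.15 0 0.8; 0 0 0 -5 2.9 0 0.8; 0 0 0 -8.4 4.8 0 0.8; 0 0 0 -11.8 6.8 0 0.8; 0 0 0 -15 8.6 0 0.8"

```text
time: 5.25
tool_pos: [537.9, -35.5, 189.0]
tcp_rot: [-180.0, 0.0, 61.8]
ft_force: [0.8, -0.8, -1.8]
finger_gap: 13.1
```

apply_moves:
  targets: "0 0 -0.05 -3.4 2 0 0.8; 0 0 -0.11 -7 4 0 0.8; 0 0 -0.17 -10.6 6.1 0 0.8; 0 0 -0.22 -13.4 7.7 0 0.8; 0 0 -0.257 -14.9 8.6 0 0.8"

```text
time: 5.75
tool_pos: [542.9, -208.8, 188.8]
tcp_rot: [-180.0, 0.0, 76.5]
ft_force: [-0.1, 0.6, -1.7]
finger_gap: 12.9
```

apply_moves:
  targets: "0 0 0 0 0 0 0.8; 0 0 0 0 0 0 0.8; 0 0 0 0 0 0 0.8; 0 0 0 0 0 0 0.8; 0 0 0 0 0 0 0.8"

```text
time: 6.25
tool_pos: [543.6, -205.0, 189.4]
tcp_rot: [180.0, -0.0, 76.5]
ft_force: [-0.2, -0.8, -1.7]
finger_gap: 12.8
```

Run:
```python
from h import *
st=sense();print({k:st[k].round(2) for k in("tool_pos","tcp_rot","ft_force","wrist_torque")},st["finger_gap"])
```

```text
{'tool_pos': array([ 543.56, -204.99,  189.37]), 'tcp_rot': array([180.  ,  -0.  ,  76.55]), 'ft_force': array([-0.22, -0.76, -1.72]), 'wrist_torque': array([-0.01,  0.03,  0.05])} 12.83981350503699
```

apply_moves:
  targets: "0 0 0 0 0 1.5 0.8; 0 0 0 0 0 3.5 0.8; 0 0 0 0 0 5.5 0.8; 0 0 0 0 0 6.7 0.8; 0 0 0 0 0 7 0.8"

```text
time: 6.75
tool_pos: [541.9, -205.0, 116.5]
tcp_rot: [-179.8, -0.1, 76.5]
ft_force: [-0.4, -0.2, -0.9]
finger_gap: 12.5
```

apply_moves:
  targets: "0 0 0 0 0 0 0.8; 0 0 0 0 0 0 0.8; 0 0 0 0 0 0 0.8; 0 0 0 0 0 0 0.8; 0 0 0 0 0 0 0.8"

```text
time: 7.25
tool_pos: [543.7, -206.1, 119.9]
tcp_rot: [179.9, 0.0, 76.5]
ft_force: [-0.3, -0.1, -1.1]
finger_gap: 13.1
```

Run:
```python
from h import *
st=sense();print({k:st[k].round(2) for k in("tool_pos","tcp_rot","ft_force")})
s=snapshot("scene")[:,:,::-1]
cv2.imwrite("pics/s4raw.png",s)
T=st["tool_pos"];print("bottom",proj("scene",T-[0,0,54]),"lugs",proj("scene",T-[0,0,39]),"collar",proj("scene",[541,-206.5,58]))
tz=np.radians(st["tcp_rot"][2]-90);u=np.array([np.cos(tz),np.sin(tz),0])
print("lugtips",proj("scene",T-[0,0,39]+25*u),proj("scene",T-[0,0,39]-25*u))
cv2.imwrite("pics/s4.png",cv2.resize(s[120:200,185:285],None,fx=7,fy=7,interpolation=cv2.INTER_CUBIC))
h=cv2.cvtColor(np.ascontiguousarray(s),cv2.COLOR_BGR2HSV);m=cv2.inRange(h,(100,90,40),(130,255,255));m[:120]=0;m[200:]=0;m[:,:185]=0;m[:,285:]=0
n,l,S,C=cv2.connectedComponentsWithStats(m);print(np.c_[S[1:],C[1:].round(1)])
```

```text
{'tool_pos': array([ 543.73, -206.09,  119.93]), 'tcp_rot': array([1.7994e+02, 1.0000e-02, 7.6490e+01]), 'ft_force': array([-0.27, -0.12, -1.05])}
bottom [164.2 233.6] lugs [159.9 233.3] collar [165.9 234.4]
lugtips [162.4 225.2] [157.4 241.3]
[[226.  141.    5.   11.   40.  228.3 146.2]
 [238.  142.    2.    6.    7.  238.1 144.4]
 [236.  156.    7.    3.   13.  239.6 157.3]
 [231.  159.    4.    1.    4.  232.5 159. ]
 [225.  161.    3.    4.   10.  226.  162.2]]
```

View pics/s4.png

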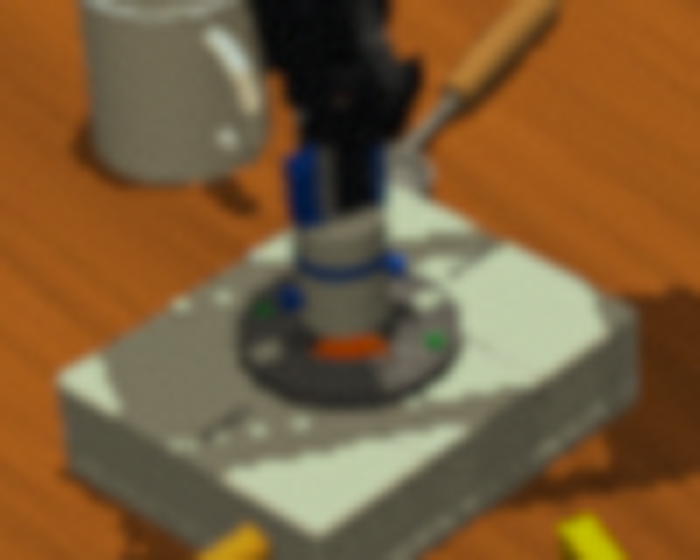

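apply_moves:
  targets: "0 0 0 -0.14 -0.19 0.2 0.8; 0 0 0 -0.14 -0.19 0.4 0.8; 0 0 0 -0.14 -0.19 0.6 0.8; 0 0 0 -0.14 -0.19 0.7 0.8; 0 0 0 -0.14 -0.19 0.8 0.8"

```text
time: 7.8
tool_pos: [541.1, -206.8, 111.0]
tcp_rot: [-180.0, -0.0, 76.5]
ft_force: [-0.2, 1.0, -1.3]
finger_gap: 12.8
```

apply_moves:
  targets: "0 0 0 0 0 0.1 0.8; 0 0 0 0 0 0.2 0.8; 0 0 0 0 0 0.3 0.8; 0 0 0 0 0 0.3 0.8; 0 0 0 0 0 0.3 0.8"

```text
time: 8.3
tool_pos: [541.5, -206.6, 108.2]
tcp_rot: [180.0, -0.0, 76.5]
ft_force: [3.2, 2.1, -1.8]
finger_gap: 13.0
```

apply_moves:
  targets: "0 0 0 0.05 0.05 0 0.8; 0 0 0 0.07 0.07 0 0.8; 0 0 0 0.07 0.07 0.1 0.8; 0 0 0 0.07 0.07 0.2 0.8; 0 0 0 0.07 0.07 0.3 0.8"

```text
time: 8.8
tool_pos: [541.8, -206.3, 105.0]
tcp_rot: [-180.0, 0.0, 76.5]
ft_force: [0.2, 0.2, -1.8]
finger_gap: 12.6
```

apply_moves:
  targets: "0 0 0 0 0 0.1 0.8; 0 0 0 0 0 0.2 0.8; 0 0 0 0 0 0.3 0.8; 0 0 0 0 0 0.4 0.8; 0 0 0 0 0 0.4 0.8"

```text
time: 9.3
tool_pos: [542.0, -206.3, 101.1]
tcp_rot: [-180.0, -0.0, 76.5]
ft_force: [-0.6, 0.2, -1.5]
finger_gap: 12.5
```

apply_moves:
  targets: "0 0 0 0 0 0.1 0.8; 0 0 0 0 0 0.2 0.8; 0 0 0 0 0 0.3 0.8; 0 0 0 0 0 0.3 0.8; 0 0 0 0 0 0.3 0.8"

```text
time: 9.8
tool_pos: [542.0, -206.1, 98.1]
tcp_rot: [-180.0, -0.0, 76.5]
ft_force: [-0.2, 0.7, -2.8]
finger_gap: 12.6
```

Run:
```python
from h import *
st=sense();print({k:st[k].round(2) for k in("tool_pos","tcp_rot","ft_force","wrist_torque")})
```

```text
{'tool_pos': array([ 542.01, -206.14,   98.14]), 'tcp_rot': array([-1.7999e+02, -1.0000e-02,  7.6490e+01]), 'ft_force': array([-0.21,  0.69, -2.78]), 'wrist_torque': array([ 0.22, -0.1 , -0.01])}
```

apply_moves:
  targets: "0 0 0 0 0 0.1 0.8; 0 0 0 0 0 0.2 0.8; 0 0 0 0 0 0.3 0.8; 0 0 0 0 0 0.3 0.8; 0 0 0 0 0 0.3 0.8"

```text
time: 10.3
tool_pos: [542.1, -206.2, 95.2]
tcp_rot: [180.0, -0.0, 76.5]
ft_force: [1.2, 0.4, -2.3]
finger_gap: 12.7
```

Run:
```python
from h import *
st=sense();print({k:st[k].round(2) for k in("tool_pos","tcp_rot","ft_force","wrist_torque")})
```

```text
{'tool_pos': array([ 542.1 , -206.23,   95.19]), 'tcp_rot': array([ 1.800e+02, -1.000e-02,  7.649e+01]), 'ft_force': array([ 1.19,  0.39, -2.35]), 'wrist_torque': array([ 0.44, -0.22, -0.04])}
```

apply_moves:
  targets: "0 0 0 0 0 0.1 0.8; 0 0 0 0 0 0.2 0.8; 0 0 0 0 0 0.3 0.8; 0 0 0 0 0 0.4 0.8; 0 0 0 0 0 0.4 0.8"

```text
time: 10.8
tool_pos: [542.3, -206.3, 91.7]
tcp_rot: [180.0, -0.0, 76.5]
ft_force: [-0.8, 3.6, 4.9]
finger_gap: 12.8
```

Run:
```python
from h import *
st=sense();print({k:st[k].round(2) for k in("tool_pos","tcp_rot","ft_force","wrist_torque")})
s=snapshot("scene")[:,:,::-1]
cv2.imwrite("pics/s5.png",cv2.resize(s[120:200,185:285],None,fx=7,fy=7,interpolation=cv2.INTER_CUBIC))
```

```text
{'tool_pos': array([ 542.31, -206.29,   91.68]), 'tcp_rot': array([179.97,  -0.  ,  76.49]), 'ft_force': array([-0.83,  3.62,  4.91]), 'wrist_torque': array([ 0.67,  0.18, -0.06])}
```

View pics/s5.png

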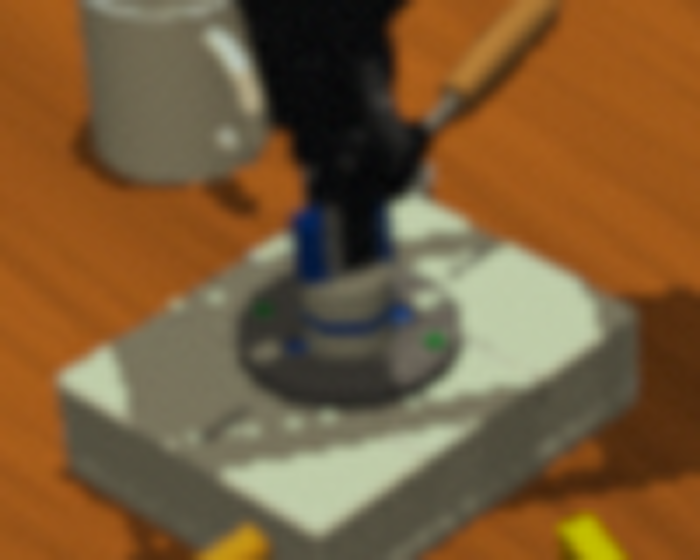

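apply_moves:
  targets: "0 0 0 0.03 0 0.1 0.8; 0 0 0 0.05 0 0.2 0.8; 0 0 0 0.05 0 0.35 0.8; 0 0 0 0.05 0 0.5 0.8; 0 0 0 0.05 0 0.5 0.8"

```text
time: 11.35
tool_pos: [542.4, -206.2, 86.9]
tcp_rot: [180.0, 0.0, 76.5]
ft_force: [-2.0, 2.4, 7.0]
finger_gap: 12.8
```

apply_moves:
  targets: "0 0 0 0 0 0.1 0.8; 0 0 0 0 0 0.2 0.8; 0 0 0 0 0 0.3 0.8; 0 0 0 0 0 0.4 0.8; 0 0 0 0 0 0.4 0.8"

```text
time: 11.85
tool_pos: [542.5, -206.3, 83.4]
tcp_rot: [179.9, 0.0, 76.5]
ft_force: [-3.3, 2.7, 10.3]
finger_gap: 12.9
```

Run:
```python
from h import *
st=sense();print({k:st[k].round(2) for k in("tool_pos","tcp_rot","ft_force","wrist_torque")})
```

```text
{'tool_pos': array([ 542.54, -206.28,   83.41]), 'tcp_rot': array([1.7994e+02, 4.0000e-02, 7.6490e+01]), 'ft_force': array([-3.29,  2.66, 10.29]), 'wrist_torque': array([ 0.55,  0.72, -0.08])}
```

apply_moves:
  targets: "0 0 0 0.03 -0.04 0.1 0.8; 0 0 0 0.04 -0.06 0.2 0.8; 0 0 0 0.04 -0.06 0.3 0.8; 0 0 0 0.04 -0.06 0.45 0.8; 0 0 0 0.04 -0.06 0.45 0.8"

```text
time: 12.35
tool_pos: [542.4, -206.2, 79.4]
tcp_rot: [179.9, 0.1, 76.5]
ft_force: [-3.9, 2.9, 12.1]
finger_gap: 12.7
```

Run:
```python
from h import *
st=sense();print({k:st[k].round(2) for k in("tool_pos","tcp_rot","ft_force","wrist_torque")})
```

```text
{'tool_pos': array([ 542.44, -206.18,   79.44]), 'tcp_rot': array([1.7988e+02, 7.0000e-02, 7.6480e+01]), 'ft_force': array([-3.9 ,  2.9 , 12.05]), 'wrist_torque': array([ 0.4 ,  0.71, -0.03])}
```

apply_moves:
  targets: "0 0 0 0 0 0.1 0.8; 0 0 0.05 0 0 0.1 0.8; 0 0 0.1 -0.01 -0.01 0.1 0.8; 0 0 0.15 -0.02 -0.01 0.1 0.8; 0 0 0.2 -0.03 -0.01 0.1 0.8"

```text
time: 12.85
tool_pos: [543.1, -206.8, 79.1]
tcp_rot: [179.8, 0.0, 64.9]
ft_force: [-0.9, 1.3, 12.8]
finger_gap: 12.6
```

Run:
```python
from h import *
st=sense();print({k:st[k].round(2) for k in("tool_pos","tcp_rot","ft_force","wrist_torque")})
```

```text
{'tool_pos': array([ 543.08, -206.83,   79.13]), 'tcp_rot': array([1.7975e+02, 5.0000e-02, 6.4920e+01]), 'ft_force': array([-0.94,  1.28, 12.76]), 'wrist_torque': array([0.31, 0.39, 0.13])}
```

apply_moves:
  targets: "0 0 0.06 0 0 0.03 0.8; 0 0 0.12 -0.01 0 0.03 0.8; 0 0 0.18 -0.02 0 0.03 0.8; 0 0 0.24 -0.03 0 0.03 0.8; 0 0 0.28 -0.03 0 0.03 0.8"

```text
time: 13.35
tool_pos: [543.2, -206.8, 78.9]
tcp_rot: [179.7, -0.1, 48.9]
ft_force: [-0.7, 1.5, 13.6]
finger_gap: 12.9
```

apply_moves:
  targets: "0 0 0.05 0 0 0 0.8; 0 0 0.1 -0.01 0 0 0.8; 0 0 0.15 -0.02 0 0 0.8; 0 0 0.19 -0.02 0 0 0.8; 0 0 0.22 -0.02 0 0 0.8"

```text
time: 13.85
tool_pos: [543.1, -206.8, 78.9]
tcp_rot: [179.8, -0.1, 36.3]
ft_force: [-1.2, 2.5, 13.9]
finger_gap: 12.6
```

Run:
```python
from h import *
st=sense();print({k:st[k].round(2) for k in("tool_pos","tcp_rot","ft_force","wrist_torque")})
```

```text
{'tool_pos': array([ 543.11, -206.8 ,   78.9 ]), 'tcp_rot': array([ 1.7977e+02, -1.2000e-01,  3.6310e+01]), 'ft_force': array([-1.2 ,  2.53, 13.89]), 'wrist_torque': array([0.58, 0.23, 0.14])}
```

apply_moves:
  targets: "0 0 0.02 0 0 0 0.8; 0 0 0.04 0 0 0 0.8; 0 0 0.06 0 0 0 0.8; 0 0 0.07 0 0 0 0.8; 0 0 0.08 0 0 0 0.8"

```text
time: 14.35
tool_pos: [543.1, -206.8, 78.9]
tcp_rot: [179.8, -0.1, 31.8]
ft_force: [0.1, 3.0, 13.8]
finger_gap: 12.7
```

Run:
```python
from h import *
st=sense();print({k:st[k].round(2) for k in("tool_pos","tcp_rot","ft_force","wrist_torque")})
```

```text
{'tool_pos': array([ 543.08, -206.81,   78.89]), 'tcp_rot': array([ 1.7979e+02, -1.3000e-01,  3.1790e+01]), 'ft_force': array([ 0.09,  3.01, 13.77]), 'wrist_torque': array([0.61, 0.18, 0.11])}
```

apply_moves:
  targets: "0 0 0.01 0 0 0 0.8; 0 0 0.02 0 0 0 0.8; 0 0 0.03 0 0 0 0.8; 0 0 0.04 0 0 0 0.8; 0 0 0.04 0 0 0 0.8"

```text
time: 14.85
tool_pos: [543.1, -206.8, 78.9]
tcp_rot: [179.8, -0.1, 29.5]
ft_force: [-0.9, 2.6, 14.0]
finger_gap: 12.8
```

Run:
```python
from h import *
st=sense();print({k:st[k].round(2) for k in("tool_pos","tcp_rot","ft_force","wrist_torque")})
```

```text
{'tool_pos': array([ 543.08, -206.81,   78.88]), 'tcp_rot': array([ 1.7979e+02, -1.4000e-01,  2.9500e+01]), 'ft_force': array([-0.86,  2.65, 13.98]), 'wrist_torque': array([0.58, 0.19, 0.08])}
```

apply_moves:
  targets: "0 0 0.01 0 0 0 0.8; 0 0 0.02 0 0 0 0.8; 0 0 0.03 0 0 0 0.8; 0 0 0.04 0 0 0 0.8; 0 0 0.04 0 0 0 0.8"

```text
time: 15.35
tool_pos: [543.5, -206.6, 78.9]
tcp_rot: [179.8, -0.2, 27.2]
ft_force: [1.1, 4.6, 11.5]
finger_gap: 12.6
```

Run:
```python
from h import *
st=sense();print({k:st[k].round(2) for k in("tool_pos","tcp_rot","ft_force","wrist_torque")})
```

```text
{'tool_pos': array([ 543.52, -206.59,   78.93]), 'tcp_rot': array([179.78,  -0.2 ,  27.24]), 'ft_force': array([ 1.08,  4.58, 11.54]), 'wrist_torque': array([ 0.71, -0.19,  0.39])}
```

apply_moves:
  targets: "0 0 0.01 0 0 0 0.8; 0 0 0.01 0 0 -0.1 0.8; 0 0 0.01 0 0 -0.2 0.8; 0 0 0.01 0 0 -0.3 0.8; 0 0 0.01 0 0 -0.4 0.8"

```text
time: 15.85
tool_pos: [543.2, -206.5, 81.5]
tcp_rot: [179.8, -0.2, 26.7]
ft_force: [6.8, 1.0, 1.0]
finger_gap: 12.5
```

apply_moves:
  targets: "0 0 0 0 0 -0.1 0.8; 0 0 0 0 0 -0.2 0.8; 0 0 0 0 0 -0.3 0.8; 0 0 0 0 0 -0.3 0.8; 0 0 0 0 0 -0.3 0.8"

```text
time: 16.35
tool_pos: [543.2, -206.5, 84.4]
tcp_rot: [179.8, -0.2, 26.7]
ft_force: [6.7, 1.9, 2.1]
finger_gap: 12.6
```

Run:
```python
from h import *
st=sense();print({k:st[k].round(2) for k in("tool_pos","tcp_rot","ft_force","wrist_torque")})
```

```text
{'tool_pos': array([ 543.21, -206.5 ,   84.44]), 'tcp_rot': array([ 1.7981e+02, -1.7000e-01,  2.6700e+01]), 'ft_force': array([6.7 , 1.91, 2.09]), 'wrist_torque': array([ 0.3 , -1.19,  0.6 ])}
```

apply_moves:
  targets: "0 0 -0.015 0.05 0.01 0 0.8; 0 0 -0.015 0.08 0.02 0 0.8; 0 0 -0.015 0.08 0.02 -0.1 0.8; 0 0 -0.015 0.08 0.02 -0.2 0.8; 0 0 -0.015 0.08 0.02 -0.25 0.8"

```text
time: 16.85
tool_pos: [543.2, -206.4, 86.9]
tcp_rot: [179.9, -0.1, 27.5]
ft_force: [5.9, -0.9, 3.2]
finger_gap: 12.8
```

Run:
```python
from h import *
st=sense();print({k:st[k].round(2) for k in("tool_pos","tcp_rot","ft_force","wrist_torque")})
s=snapshot("scene")[:,:,::-1]
cv2.imwrite("pics/s6.png",cv2.resize(s[120:200,185:285],None,fx=7,fy=7,interpolation=cv2.INTER_CUBIC))
```

```text
{'tool_pos': array([ 543.24, -206.38,   86.93]), 'tcp_rot': array([ 1.7986e+02, -1.0000e-01,  2.7500e+01]), 'ft_force': array([ 5.9 , -0.85,  3.17]), 'wrist_torque': array([ 0.08, -1.09,  0.21])}
```

View pics/s6.png

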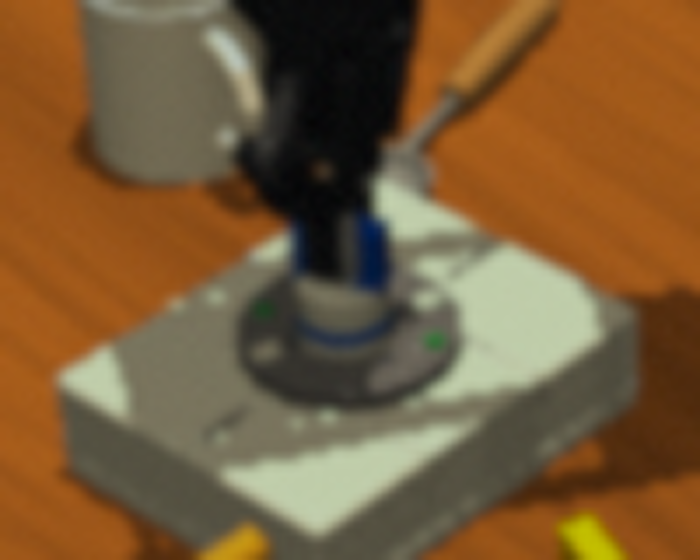

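The lugs are now out of sight under the collar, and the bar points toward the green dots at crop (263,311) and (435,341). I'll check that the roof holds with a small upward tug.

apply_moves:
  targets: "0 0 0 0.04 0 0 0.8; 0 0 0 0.06 0 0 0.8; 0 0 0 0.06 0 -0.05 0.8; 0 0 0 0.06 0 -0.1 0.8; 0 0 0 0.06 0 -0.1 0.8"

```text
time: 17.4
tool_pos: [543.3, -206.2, 87.6]
tcp_rot: [179.9, -0.1, 27.5]
ft_force: [4.9, -1.1, 5.3]
finger_gap: 12.7
```

Run:
```python
from h import *
st=sense();print({k:st[k].round(2) for k in("tool_pos","tcp_rot","ft_force","wrist_torque")})
```

```text
{'tool_pos': array([ 543.31, -206.23,   87.61]), 'tcp_rot': array([ 1.7989e+02, -5.0000e-02,  2.7500e+01]), 'ft_force': array([ 4.89, -1.11,  5.35]), 'wrist_torque': array([-0.26, -0.97,  0.25])}
```

apply_moves:
  targets: "0 0 0 0 0 -0.05 0.8; 0 0 0 0 0 -0.1 0.8; 0 0 0 0 0 -0.1 0.8; 0 0 0 0 0 -0.1 0.8; 0 0 0 0 0 -0.1 0.8"

```text
time: 17.9
tool_pos: [543.2, -206.2, 88.1]
tcp_rot: [179.9, -0.0, 27.5]
ft_force: [8.0, -2.7, -0.3]
finger_gap: 13.1
```

Run:
```python
from h import *
st=sense();print({k:st[k].round(2) for k in("tool_pos","tcp_rot","ft_force","wrist_torque")})
```

```text
{'tool_pos': array([ 543.23, -206.22,   88.1 ]), 'tcp_rot': array([ 1.799e+02, -5.000e-02,  2.749e+01]), 'ft_force': array([ 8.  , -2.66, -0.27]), 'wrist_torque': array([-0.39, -1.28,  0.23])}
```

The upward force fell to zero and z lagged the command, so the lugs are at the roof. I'll release.

apply_moves:
  targets: "0 0 0 0 0 0 2; 0 0 0 0 0 0 3.5; 0 0 0 0 0 0 4.5; 0 0 0 0 0 0 5; 0 0 0 0 0 0 5"

```text
time: 18.4
tool_pos: [542.3, -205.4, 87.7]
tcp_rot: [-180.0, 0.0, 27.5]
ft_force: [-0.0, -0.2, -0.2]
finger_gap: 50.3
```

apply_moves:
  targets: "0 0 0 0 0 -0.5 5; 0 0 0 0 0 -2 5; 0 0 0 0 0 -5 5; 0 0 0 0 0 -8.5 5; 0 0 0 0 0 -12 5"

```text
time: 18.9
tool_pos: [542.5, -205.5, 210.6]
tcp_rot: [180.0, -0.0, 27.5]
ft_force: [0.8, -0.5, -0.3]
finger_gap: 49.7
```

apply_moves:
  targets: "0 0 0 2 -3 -2 5; 0 0 0 4 -7 -3 5; 0 0 0 6 -11 -3 5; 0 0 0 8 -14 -3 5; 0 0 0 10 -16 -3 5"

```text
time: 19.4
tool_pos: [557.4, -15.2, 240.2]
tcp_rot: [179.9, -0.1, 27.6]
ft_force: [1.2, -0.8, 0.1]
finger_gap: 50.0
```

Run:
```python
from h import *
st=sense();print({k:st[k].round(2) for k in("tool_pos","tcp_rot","ft_force","wrist_torque")},st["time"])
s=snapshot("scene")[:,:,::-1];t=snapshot("top")[:,:,::-1]
a=cv2.resize(s[110:200,185:285],(500,450),interpolation=cv2.INTER_CUBIC);b=cv2.resize(t[195:260,320:385],(300,300),interpolation=cv2.INTER_CUBIC)
cv2.imwrite("pics/s7.png",np.hstack([a,cv2.copyMakeBorder(b,0,150,0,0,0)]));cv2.imwrite("pics/s7r.png",s);cv2.imwrite("pics/t7r.png",t)
h=cv2.cvtColor(np.ascontiguousarray(s),cv2.COLOR_BGR2HSV);m=cv2.inRange(h,(100,110,40),(130,255,255));m[:120]=0;m[200:]=0;m[:,:200]=0;m[:,270:]=0
n,l,S,C=cv2.connectedComponentsWithStats(m);print(np.c_[S[1:],C[1:].round(1)])
for z in(33,40): print(z,[proj("scene",[541.5,-206.5,z+k]).tolist() for k in(50,65,80)])
```

```text
{'tool_pos': array([557.44, -15.17, 240.18]), 'tcp_rot': array([ 1.7994e+02, -1.2000e-01,  2.7570e+01]), 'ft_force': array([ 1.22, -0.82,  0.05]), 'wrist_torque': array([-0.  , -0.04, -0.03])} 19.4
[[227.  149.   13.   12.  123.  233.1 154.3]]
33 [[158.9, 233.8], [154.6, 233.5], [150.2, 233.2]]
40 [[156.9, 233.6], [152.6, 233.3], [148.1, 233.0]]
```

View pics/s7.png

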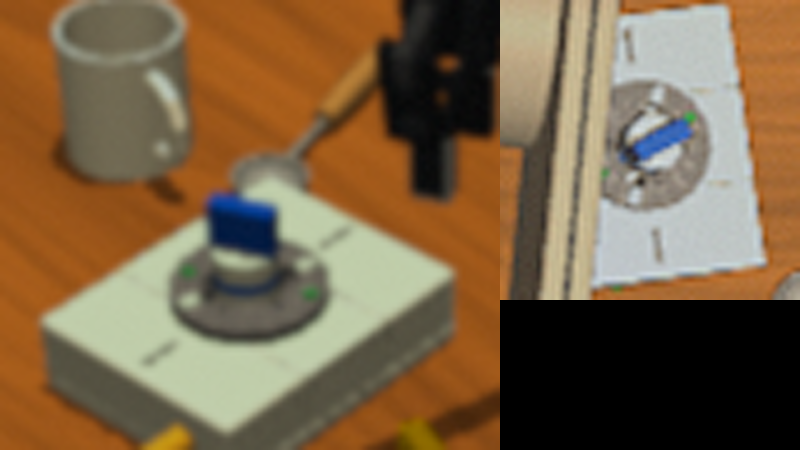

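The view shows the bar at scene (154.3,233.1), which matches a locked height of 33 mm (expected row 154.6; unlocked would be 152.6). The top view shows the bar lying toward the green dots. Gripper is clear, so I'm handing in.

```bash
python3 -c "
from bench import *
print(hand_in())"
```

```text
the job is handed in; nothing more can be done
None
```

I fitted the fresh blue-gripped cartridge into the filter base, let go, moved the gripper clear and handed the job in at about 19.5 s of the 72 s. No verdict came back.

- **Fitting:** The lugs dropped into the slots without forcing. I pushed to an underside height of about 25 mm, against roughly 14 N of spring. I then twisted clockwise until the torque rose at the stop and let it rise.
- **Locked height:** Near the end of the rise, the upward force dropped to about zero and the arm lagged its command, as it should at the notch roof. After release, the bar's centre sat at image row 154.3. Row 154.6 is expected when locked at 33 mm, and 152.6 if only held up by the spring.
- **Gripper:** The last force reading was about 1 N, which is noise level, with the gripper well clear.

- **Twist angle:** The arm turned about 49°, not the nominal 45°, so the bar sits about 4–5° past the green-dot direction. I put this down to play in the notch and the grip, but did not confirm it.
- **Stop and side load:** I backed the twist off by about 1° before the last part of the rise. I also saw 6–8 N of side force while it rose, which was gone after release.
- **Other objects:** The arm did not go near the old cartridge. I did not check the other objects' positions again at the end.

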